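# Restock the drinks caddy, new behind old

## Robot

A 6-joint arm with a two-finger parallel gripper is mounted at the origin on a cart in front of the work surface, level with it; the furniture and walls round the work are solid. World frame = base frame: x ahead of the robot, y to its left, z up, the work surface at z = 0. Lengths are in m, angles in rad, forces in N, time in s.
With the tool pointing down it reaches from about 0.275 to 1 m from the base axis. Payload 8.4 kg.
Tool frame: the origin (TCP) lies midway between the tips of the shut fingers; the grasp point (between the pads) lies 19 mm behind it (arm.grip_point_offset is the distance from the TCP to the grasp point, in m); z points along the fingers, y is the direction in which the jaws open and shut (so a half turn about z gives the same grasp; the last joint's range is limited). The gripper opens to 85 mm and grips with 20 to 120 N. Pads are 22 mm wide; open, the fingers measure 114 mm over their backs; the gripper's body (76 mm by 85 mm) begins 54 mm behind the grasp point. The pads swing forward as they close: fully open they stand 13 mm farther back than shut.
Start: joints at [-1.205, 0.353, 1.633, -0, 1.155, -0.002], TCP at [0.225, -0.583, 0.231] pointing down, gripper open.
Joint ranges: [-2.63, 2.63], [-0.92, 2.1], [0.06, 2.66], [-1.3, 4.44], [0, 2.69], [-3.02, 3.02]. Speed limits (rad/s): [2.22, 2.22, 2.79, 3.14, 3.14, 3.14].

## Interface

Orientations are given as a unit quaternion [x, y, z, w].
In Python, from workcell import arm, optics, order gives the robot as it stands.
- The arm moves only by the tool carry_out, never from a script. Its argument "rows" is a list of rows, each an object of numbers: "ax", "ay", "az": the turn, a rotation vector about the tool's x, y, z in rad; "dx", "dy", "dz": the shift along the tool's x, y, z in m; "fingers": the opening, from 0 (shut) to 1 (fully open). A call has exactly 5 rows; each row shifts and turns the commanded pose from where the row before left it, along the tool's axes as they then stand; what a row does not reach is not made up. A row lasts 1/10 s, in which the tool goes at most 50 mm and 8.59 degrees, less where a joint would pass 70% of its speed; a pose out of reach is approached as far as the arm can. A call is refused whole if a number of a shift passes 0.05 or a number of a turn 0.15, either way. A call with a gripper value outside its range is refused whole. The fingers move at their own pace and stop on an object; "grip_force" is the grip in N (left out, the last holds). Time passes only in rows, so rows that do not move let the fingers close, or fill a call up. It gives the time, the measured TCP pose, the force and the opening at its end, in the units of the state.
- arm.sense(): the state, without advancing time (a new reading comes with each control period).
- optics.snapshot(name): name is "scene" or "top" or "wrist"; returns a dict with "img" (400x640x3 uint8, red, green, blue), "camera_matrix" (3x3 intrinsics, pixels), "origin" and "rotation" of the camera in the world. Camera axes: x right, y up, looking along -z (the intrinsics and any distortion apply to the point x, -y, -z); pixel columns grow to the right and rows downward; lengths in m; the calibration is good to about 2 mm. A picture is of the moment at which its call begins. There is no depth.
- order.job_done(): hands the job in, once; it reports no verdict.
The state is a dict: "clock": time; "q": joint angles; "qd": joint speeds; "joint_torque": joint torques, N m; "tool_pos": TCP position; "ee_rot": TCP orientation; "contact_force": force on the tool from outside, world axes, zero at the start; "wrist_torque": the same for the moment, N m; "width": finger opening in m.
Only numpy, scipy, OpenCV 4.12 (cv2) and the standard library are available. Lean on these libraries where they do the work, as an engineer would, in place of code of your own. Each camera call takes 0.05 s, during which the arm holds its last target. There are 200 camera calls.

## Task

The refills have come up in the pale carrier: move all four into the dark caddy, each standing upright on the floor of the lane that already holds one of its own kind, directly behind that one (on the side away from you), so that the opened one is used first. Set each down gently rather than dropping it, and leave the front row standing as it is.

Things in the scene. Friction and masses are not known exactly. Their poses are not given: they have to be found in the camera images.
- caddy: Fixed dark wood caddy, 343 (y) x 180 (x) mm. Dividers along x make 4 lanes, each 79 wide, 168 long; centres y = -126, -42, 42, 126. Floor 10 above worktop, walls and dividers to 38, end bars to 66. Origin: centre of underside; +x away from robot (within 0.12 rad). Front row (old) at x = -47; free rear places at x = 47. Stands left or right of the carrier.
- carrier: Fixed pale wood carrier, 324 (y) x 98 (x) mm, with four round wells 72 wide in one row at x = 0, y = -117, -39, 39, 117. Guide plate top 35 above worktop; the refills stand on its base board, 10 above worktop. Steel end loops to 67. Origin: centre of underside; +x away from robot (within 0.12 rad). Keep the wrist clear of the wall cupboards: 550 and more above the worktop, from 580 in front of the robot.
- spare_bottle_mid (a point): The new little amber bottle with a paper label and a black cap, 98 tall: round body 40 in diameter up to 60 above its underside, then a shoulder, and on top the round cap 26 in diameter from 76 up to the top (mm). It stands upright in one of the carrier's wells. This point: on its upright axis, half-way up (49.0 mm above its underside); z up.
- spare_shaker_jar_mid (a point): The new small clear spice jar with a pale cap, 98 tall, body a rounded square 46 wide, the round cap 46 in diameter from 77 up to the top (mm). It stands upright in one of the carrier's wells. This point: on its upright axis, half-way up (49.0 mm above its underside); z up.
- spare_wide_jar_mid (a point): The new wide clear jar with a pale lid, 97 tall, body about 60 wide, the round lid 64 in diameter from 86 up to the top (mm). It stands upright in one of the carrier's wells. This point: on its upright axis, half-way up (48.5 mm above its underside); z up.
- spare_tin_mid (a point): The new round dark green tin with a golden lid, 98 tall, a plain cylinder 59 in diameter all the way up (mm). It stands upright in one of the carrier's wells. This point: on its upright axis, half-way up (49.0 mm above its underside); z up.
- front_bottle: The one already in use, of the same make and size as the spare: little amber bottle with a paper label and a black cap, 98 tall: round body 40 in diameter up to 60 above its underside, then a shoulder, and on top the round cap 26 in diameter from 76 up to the top (mm). It stands loose in the front half of one lane of the caddy and must stay there. Origin: centre of its underside, z up.
- front_shaker_jar: The one already in use, of the same make and size as the spare: small clear spice jar with a pale cap, 98 tall, body a rounded square 46 wide, the round cap 46 in diameter from 77 up to the top (mm). It stands loose in the front half of one lane of the caddy and must stay there. Origin: centre of its underside, z up.
- front_wide_jar: The one already in use, of the same make and size as the spare: wide clear jar with a pale lid, 97 tall, body about 60 wide, the round lid 64 in diameter from 86 up to the top (mm). It stands loose in the front half of one lane of the caddy and must stay there. Origin: centre of its underside, z up.
- front_tin: The one already in use, of the same make and size as the spare: round dark green tin with a golden lid, 98 tall, a plain cylinder 59 in diameter all the way up (mm). It stands loose in the front half of one lane of the caddy and must stay there. Origin: centre of its underside, z up.
Things that resemble listed ones, but are neither listed nor needed, are in the scene too. What is shaped like the part that bears spare_wide_jar_mid but turquoise is not meant.

How it is judged:
By the outcome, as a careful person would: the job done as asked, in the order asked, and still so for the second after the job is handed in, with the robot touching nothing.
It also fails if it takes over 96 s, if anything falls off the work surface, if the arm or the gripper's body presses on something with over 40 N, if the wrist force passes 120 N, or if a joint passes its speed limit or range.

## Working session

There is one attempt and no reset: what is moved stays moved. The work goes in short steps, Python scripts to look and compute and a tool call to move; the robot and the scene stay as the last step left them, time stands still between calls to the robot, and variables do not carry over. Pictures are saved under pics/ and viewed, on a budget of 14 in all, crops included, one or two more only if the job needs it, and the job is handed in when it is done.

Besides the shell and the picture viewer there is one more tool, called after ">>>" in YAML: its name, and indented under it one key for each argument. carry_out: Moves the arm, as the interface text tells. Its arguments: {"type":"object","properties":{"rows":{"type":"array","items":{"type":"object","properties":{"ax":{"type":"number"},"ay":{"type":"number"},"az":{"type":"number"},"dx":{"type":"number"},"dy":{"type":"number"},"dz":{"type":"number"},"fingers":{"type":"number"}}}},"grip_force":{"type":"number"}},"required":["rows"]}

```bash
mkdir -p pics; ls; cat > h.py <<'E'
import numpy as np, cv2
from workcell import arm, optics, order
def snap(n,fn):
    s=optics.snapshot(n); cv2.imwrite('pics/'+fn,s['img'][:,:,::-1]); np.savez('pics/'+fn[:-4]+'.npz',**{k:v for k,v in s.items() if v is not None}); return s
def ray(s,u,v,z):
    K=s['camera_matrix'];p=np.linalg.inv(K)@[u,v,1]; d=s['rotation']@np.array([p[0],-p[1],-p[2]]); o=np.array(s['origin']); return o+d*(z-o[2])/d[2]
def proj(s,P):
    c=s['rotation'].T@(np.array(P)-s['origin']); c=np.array([c[0],-c[1],-c[2]]); p=s['camera_matrix']@c; return p[:2]/p[2]
E
python3 - <<'E'
from h import *
for n in('scene','top'):
    s=snap(n,n+'1.png'); print(n,{k:np.round(v,3).tolist() for k,v in s.items() if k!='img'})
print(arm.sense(), arm.grip_point_offset)
E
```

```text
pics
scene {'camera_matrix': [[406.747, 0.0, 322.007], [0.0, 406.747, 195.45], [0.0, 0.0, 1.0]], 'origin': [-0.52, -0.916, 1.067], 'rotation': [0.381, -0.186, -0.412, 0.807]}
top {'camera_matrix': [[461.473, 0.0, 319.834], [0.0, 461.473, 191.607], [0.0, 0.0, 1.0]], 'origin': [0.338, -0.201, 1.616], 'rotation': [0.024, -0.022, -0.698, 0.716]}
{'clock': 0.1, 'q': array([-1.20537608e+00,  3.53605904e-01,  1.63406256e+00,  1.33378154e-06,
        1.15518843e+00, -2.41353598e-03]), 'qd': array([-0.00185132, -0.00171995, -0.00112881, -0.00105708, -0.00116952,
        0.00012367]), 'joint_torque': array([-1.12307216e-04, -6.06356978e+01, -3.42818892e+01,  9.14506700e-05,
        3.83118328e-03,  1.07836368e-05]), 'tool_pos': array([ 0.22458681, -0.58279703,  0.23061868]), 'ee_rot': array([ 9.83134761e-01,  1.82881497e-01, -1.13502425e-04, -6.21843063e-04]), 'contact_force': array([ 0.24095027, -0.27179727,  0.47753963]), 'wrist_torque': array([0.02323371, 0.00869724, 0.00162306]), 'width': 0.085335205345287} 0.0187
```

```bash
sed -i "s/    s=optics.snapshot(n);/    s=dict(optics.snapshot(n)); s['rotation']=Rot.from_quat(s['rotation']).as_matrix();/; 1a from scipy.spatial.transform import Rotation as Rot" h.py
python3 - <<'E'
from h import *
for n in('scene','top'):
    s=np.load(f'pics/{n}1.npz'); 
    d=dict(s); d['rotation']=Rot.from_quat(d['rotation']).as_matrix() ; np.savez(f'pics/{n}1.npz',**d)
E
```

```text
(no output)
```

View pics/scene1.png

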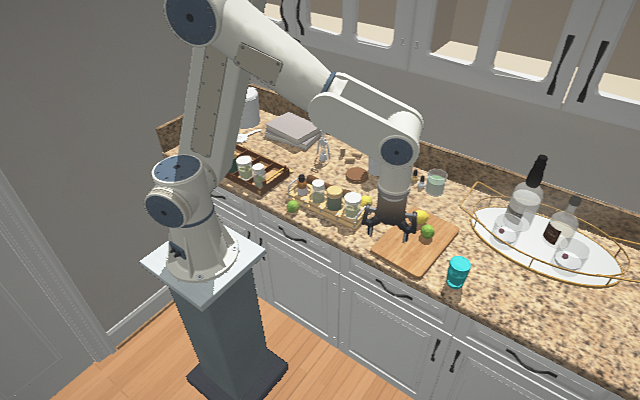

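View pics/top1.png

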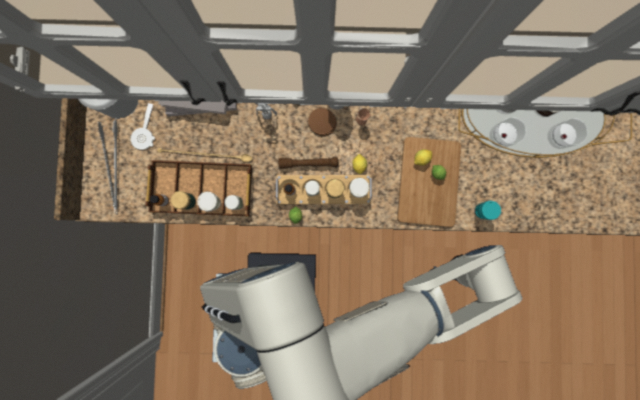

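The scene view shows the carrier at about (330,200) and the caddy at (255,168), with the turquoise look-alike at (458,270) on the counter. In the top view the caddy runs from (152,162) to (250,215) and the carrier from (277,173) to (371,206). I'll enlarge those two to identify and measure.

```bash
python3 - <<'E'
from h import *
a=cv2.imread('pics/top1.png')[150:225,140:380]
cv2.imwrite('pics/crop1.png',cv2.resize(a,None,fx=3.3333,fy=3.3333,interpolation=cv2.INTER_CUBIC))
E
```

```text
(no output)
```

View pics/crop1.png

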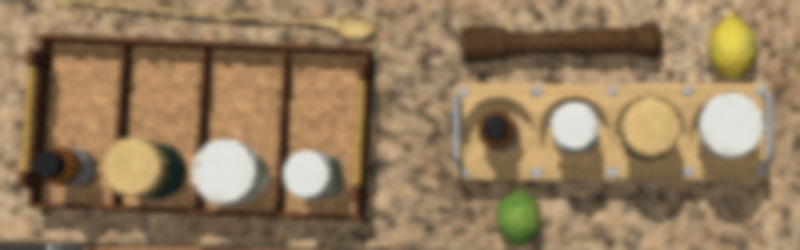

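The crop shows, left to right in the carrier: bottle (496,129), shaker jar (574,126), tin (651,127) and white-lidded wide jar (731,125). In the caddy the front row is bottle (48,165), tin (134,166), wide jar (223,171) and shaker (307,174). The turquoise jar stands outside both, on the counter.

```bash
python3 - <<'E'
from h import *
s=np.load('pics/top1.npz'); k=240/800
c=lambda u,v:(140+(u+.5)*k-.5,150+(v+.5)*k-.5)
f=lambda n,u,v,z:print(n,np.round(ray(s,*c(u,v),z)[:2],4))
for n,u,v in [('sp bottle',496,129),('sp shaker',574,126),('sp tin',651,127),('sp wide',731,125),('f bottle',48,165),('f tin',134,166),('f wide',223,171),('f shaker',307,174)]: f(n,u,v,.108)
for n,u,v,z in [('car TL',458,84,.035),('car TR',770,86,.035),('car BL',460,178,.035),('car BR',770,182,.035),('cad TL',44,37,.066),('cad TR',371,51,.066),('cad BL',34,182,.066),('cad BR',365,212,.066),('bolt',536,92,.035),('bolt',688,92,.035),('bolt',536,172,.035),('bolt',688,172,.035)]: f(n,u,v,z)
print(s['rotation'],s['origin'])
E
```

```text
sp bottle [ 0.4459 -0.0925]
sp shaker [ 0.4508 -0.1691]
sp tin [ 0.4518 -0.2448]
sp wide [ 0.4558 -0.3233]
f bottle [0.3992 0.3462]
f tin [0.4004 0.2617]
f wide [0.3977 0.1741]
f shaker [0.3969 0.0915]
car TL [ 0.4967 -0.0466]
car TR [ 0.5029 -0.3686]
car BL [ 0.3997 -0.0518]
car BR [ 0.4038 -0.3705]
cad TL [0.5307 0.3719]
cad TR [0.5249 0.0396]
cad BL [0.3834 0.3747]
cad BR [0.3618 0.0398]
bolt [ 0.4905 -0.1274]
bolt [ 0.4945 -0.2842]
bolt [ 0.4079 -0.1298]
bolt [ 0.4119 -0.286 ]
[[ 0.02586212  0.99748361 -0.06601209]
 [-0.99966383  0.02568424 -0.00354216]
 [-0.00183778  0.06608151  0.99781254]] [ 0.33813207 -0.20094347  1.61561847]
```

>>> carry_out:
  rows:
    - {"az":-0.12,"dz":-0.015}
    - {"az":-0.12,"dz":-0.015}
    - {"az":-0.12,"dz":-0.015}
    - {"az":-0.12,"dz":-0.015}
    - {"az":-0.12,"dz":-0.015}

```text
validation failed for argument at $.ro...
```

>>> carry_out:
  rows:
    - {"az":-0.12,"dz":-0.015}
    - {"az":-0.12,"dz":-0.015}
    - {"az":-0.12,"dz":-0.015}
    - {"az":-0.12}
    - {"az":-0.12}

```text
validation failed for argument at $.ro...
```

>>> carry_out:
  rows:
    - {"dx":0.036,"dy":0.022}
    - {"dx":0.036,"dy":0.022}
    - {"dx":0.036,"dy":0.022}
    - {"dx":0.036,"dy":0.022}
    - {"dx":0.036,"dy":0.022}

```text
validation failed for argument at $.ro...
```

>>> carry_out:
  rows:
    - {"dx":0.036,"dy":0.012}
    - {"dx":0.036,"dy":0.012}
    - {"dx":0.036,"dy":0.012}
    - {"dx":0.036,"dy":0.012}
    - {"dx":0.036,"dy":0.012}

```text
validation failed for argument at $.ro...
```

>>> carry_out:
  rows:
    - {"ax":0,"ay":0,"az":-0.12,"dx":0,"dy":0,"dz":-0.015,"fingers":1}
    - {"ax":0,"ay":0,"az":-0.12,"dx":0,"dy":0,"dz":-0.015,"fingers":1}
    - {"ax":0,"ay":0,"az":-0.12,"dx":0,"dy":0,"dz":-0.015,"fingers":1}
    - {"ax":0,"ay":0,"az":-0.12,"dx":0,"dy":0,"dz":-0.015,"fingers":1}
    - {"ax":0,"ay":0,"az":-0.12,"dx":0,"dy":0,"dz":-0.015,"fingers":1}

```text
clock: 0.6
tool_pos: [0.2246, -0.5829, 0.3065]
ee_rot: [0.884, 0.467, 0.0, -0.0]
contact_force: [0.4, -0.5, 0.5]
width: 0.0854
```

>>> carry_out:
  rows:
    - {"ax":0,"ay":0,"az":-0.12,"dx":0,"dy":0,"dz":-0.015,"fingers":1}
    - {"ax":0,"ay":0,"az":-0.12,"dx":0,"dy":0,"dz":-0.015,"fingers":1}
    - {"ax":0,"ay":0,"az":-0.12,"dx":0,"dy":0,"dz":-0.015,"fingers":1}
    - {"ax":0,"ay":0,"az":-0.12,"dx":0,"dy":0,"dz":0,"fingers":1}
    - {"ax":0,"ay":0,"az":-0.12,"dx":0,"dy":0,"dz":0,"fingers":1}

```text
clock: 1.1
tool_pos: [0.2247, -0.5832, 0.3515]
ee_rot: [0.706, 0.708, -0.0, 0.0]
contact_force: [0.1, 0.3, 0.5]
width: 0.0854
```

>>> carry_out:
  rows:
    - {"ax":0,"ay":0,"az":0,"dx":0.036,"dy":0.022,"dz":0,"fingers":1}
    - {"ax":0,"ay":0,"az":0,"dx":0.036,"dy":0.022,"dz":0,"fingers":1}
    - {"ax":0,"ay":0,"az":0,"dx":0.036,"dy":0.022,"dz":0,"fingers":1}
    - {"ax":0,"ay":0,"az":0,"dx":0.036,"dy":0.022,"dz":0,"fingers":1}
    - {"ax":0,"ay":0,"az":0,"dx":0.036,"dy":0.022,"dz":0,"fingers":1}

```text
clock: 1.6
tool_pos: [0.3357, -0.4019, 0.351]
ee_rot: [0.708, 0.706, 0.0, -0.0]
contact_force: [1.2, -0.7, -0.2]
width: 0.0849
```

>>> carry_out:
  rows:
    - {"ax":0,"ay":0,"az":0,"dx":0.036,"dy":0.012,"dz":0,"fingers":1}
    - {"ax":0,"ay":0,"az":0,"dx":0.036,"dy":0.012,"dz":0,"fingers":1}
    - {"ax":0,"ay":0,"az":0,"dx":0.036,"dy":0.012,"dz":0,"fingers":1}
    - {"ax":0,"ay":0,"az":0,"dx":0.036,"dy":0.012,"dz":0,"fingers":1}
    - {"ax":0,"ay":0,"az":0,"dx":0.036,"dy":0.012,"dz":0,"fingers":1}

```text
clock: 2.1
tool_pos: [0.3958, -0.2221, 0.3511]
ee_rot: [0.708, 0.706, -0.0, -0.0]
contact_force: [0.4, 0.6, -0.1]
width: 0.0852
```

```bash
python3 - <<'E'
from h import *
s=snap('wrist','w1.png'); print(s['origin'],s['rotation'].round(3)); t=arm.sense(); print(t['tool_pos'],t['ee_rot'],t['q'])
E
```

```text
[ 0.39754939 -0.14250081  0.49475381] [[ 1.     0.003  0.   ]
 [-0.003  0.952  0.307]
 [ 0.    -0.307  0.952]]
[ 0.39695808 -0.2179961   0.35107285] [ 0.70793355  0.70627691  0.0014403  -0.00097173] [-0.50801545 -0.02686074  1.82440115  0.00338991  1.34512996 -0.5064329 ]
```

View pics/w1.png

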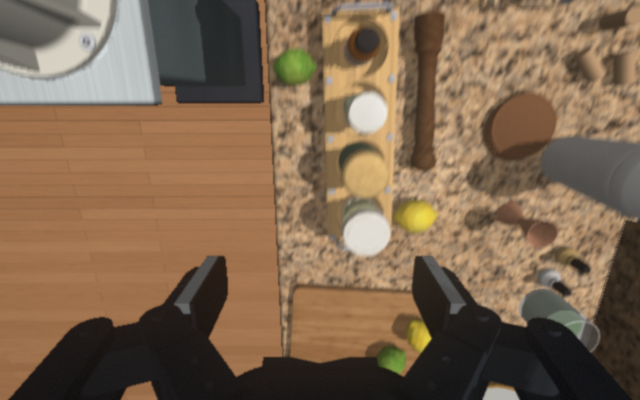

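The wrist view shows the bottle cap at (367,40), shaker cap at (367,111), tin lid at (364,170) and wide jar lid at (366,232). The lemon at (416,216) lies right behind the wide jar.

```bash
python3 - <<'E'
from h import *
s=np.load('pics/w1.npz')
for n,u,v,z in [('bottle',367,40,.108),('shaker',367,111,.108),('tin',364,170,.108),('wide',366,232,.107),('lemon',416,216,.025),('lemon left edge',395,216,.025)]: print(n,ray(s,u,v,z).round(4))
# circle fit of white lids
g=s['img'].astype(int)
m=((g.min(2)>170)).astype('uint8'); m[:, :300]=0;m[:,420:]=0;m[270:]=0
n,l,st,c=cv2.connectedComponentsWithStats(m)
for i in range(1,n):
    if st[i,4]>300: print(st[i],c[i].round(1),ray(s,*(st[i,:2]+(st[i,2:4]-1)/2),.1075).round(4),'width mm', (st[i,2:4]*(s['origin'][2]-.1075)/s['camera_matrix'][0,0]*1000).round(1))
E
```

```text
bottle [ 0.4497 -0.0876  0.108 ]
shaker [ 0.4529 -0.1629  0.108 ]
tin [ 0.4522 -0.2334  0.108 ]
wide [ 0.4584 -0.3174  0.107 ]
lemon [ 0.5487 -0.3272  0.025 ]
lemon left edge [ 0.5157 -0.3271  0.025 ]
[ 349   93   39   39 1175] [368.  112.4] [ 0.4542 -0.164   0.1075] width mm [47.1 47.1]
[ 344  213   46   42 1566] [366.7 233.5] [ 0.459  -0.3193  0.1075] width mm [55.6 50.8]
```

>>> carry_out:
  rows:
    - {"ax":0,"ay":0,"az":0,"dx":0.0256,"dy":0.0102,"dz":0.03,"fingers":1}
    - {"ax":0,"ay":0,"az":0,"dx":0.0256,"dy":0.0102,"dz":0.03,"fingers":1}
    - {"ax":0,"ay":0,"az":0,"dx":0.0256,"dy":0.0102,"dz":0.03,"fingers":1}
    - {"ax":0,"ay":0,"az":0,"dx":0.0256,"dy":0.0102,"dz":0.03,"fingers":1}
    - {"ax":0,"ay":0,"az":0,"dx":0.0256,"dy":0.0102,"dz":0.03,"fingers":0.7}

```text
clock: 2.65
tool_pos: [0.4472, -0.0948, 0.2001]
ee_rot: [0.708, 0.706, 0.0, 0.0]
contact_force: [0.7, -0.1, 0.4]
width: 0.073
```

>>> carry_out:
  rows:
    - {"ax":0,"ay":0,"az":0,"dx":0,"dy":0,"dz":0.03,"fingers":0.7}
    - {"ax":0,"ay":0,"az":0,"dx":0,"dy":0,"dz":0.03,"fingers":0.7}
    - {"ax":0,"ay":0,"az":0,"dx":0,"dy":0,"dz":0.01,"fingers":0.7}
    - {"ax":0,"ay":0,"az":0,"dx":0,"dy":0,"dz":0,"fingers":0.7}
    - {"ax":0,"ay":0,"az":0,"dx":0,"dy":0,"dz":0,"fingers":0.7}

```text
clock: 3.15
tool_pos: [0.4478, -0.0962, 0.1322]
ee_rot: [0.708, 0.706, 0.0, 0.0]
contact_force: [0.3, 0.3, 0.2]
width: 0.0598
```

```bash
python3 - <<'E'
from h import *
s=snap('wrist','w2.png'); t=arm.sense(); print(t['tool_pos'],t['ee_rot'],t['width'])
E
```

```text
[ 0.44807212 -0.09627833  0.13251916] [7.08313649e-01 7.05897252e-01 4.96520606e-04 7.73450266e-04] 0.059983175999309225
```

View pics/w2.png

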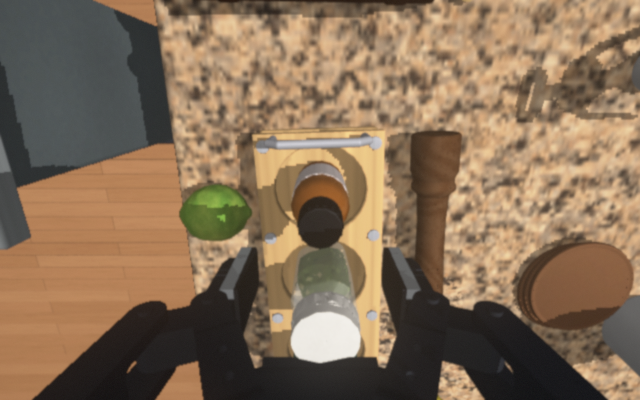

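```bash
python3 - <<'E'
from h import *
s=np.load('pics/w2.npz'); print(s['origin'])
for n,u,v,z in [('bottle cap',321,222,.108),('shaker',326,336,.108),('wellB',320,190,.035),('loopL',262,142,.067),('loopR',376,142,.067)]: print(n,ray(s,u,v,z).round(4))
print(proj(s,[.448,-.096,.15]),proj(s,[.448,-.096,.132]))
E
```

```text
[ 0.4493497  -0.01649383  0.27578576]
bottle cap [ 0.4502 -0.086   0.108 ]
shaker [ 0.4532 -0.1648  0.108 ]
wellB [ 0.4498 -0.0892  0.035 ]
loopL [ 0.4121 -0.0469  0.067 ]
loopR [ 0.4861 -0.0471  0.067 ]
[316.74973001 278.45799489] [317.00949037 258.72376449]
```

The close wrist view has the bottle cap at (321,222), nearly centred between the fingers but about 8–10 mm ahead in y, so I shift by that before descending.

>>> carry_out:
  rows:
    - {"ax":0,"ay":0,"az":0,"dx":0.009,"dy":0.001,"dz":0,"fingers":0.7}
    - {"ax":0,"ay":0,"az":0,"dx":0,"dy":0,"dz":0.02,"fingers":0.7}
    - {"ax":0,"ay":0,"az":0,"dx":0,"dy":0,"dz":0.02,"fingers":0.7}
    - {"ax":0,"ay":0,"az":0,"dx":0,"dy":0,"dz":0.014,"fingers":0.7}
    - {"ax":0,"ay":0,"az":0,"dx":0,"dy":0,"dz":0,"fingers":0.7}

```text
clock: 3.7
tool_pos: [0.4477, -0.0864, 0.0768]
ee_rot: [0.708, 0.706, -0.0, -0.001]
contact_force: [0.7, -0.8, 0.4]
width: 0.0601
```

>>> carry_out:
  rows:
    - {"ax":0,"ay":0,"az":0,"dx":0,"dy":0,"dz":0,"fingers":0}
    - {"ax":0,"ay":0,"az":0,"dx":0,"dy":0,"dz":0,"fingers":0}
    - {"ax":0,"ay":0,"az":0,"dx":0,"dy":0,"dz":0,"fingers":0}
    - {"ax":0,"ay":0,"az":0,"dx":0,"dy":0,"dz":0,"fingers":0}
    - {"ax":0,"ay":0,"az":0,"dx":0,"dy":0,"dz":0,"fingers":0}
  grip_force: 40

```text
clock: 4.2
tool_pos: [0.4484, -0.0869, 0.0786]
ee_rot: [0.708, 0.706, 0.0, 0.0]
contact_force: [-3.8, 0.1, 10.6]
width: 0.0255
```

>>> carry_out:
  rows:
    - {"ax":0,"ay":0,"az":0,"dx":0,"dy":0,"dz":-0.01,"fingers":0}
    - {"ax":0,"ay":0,"az":0,"dx":0,"dy":0,"dz":-0.03,"fingers":0}
    - {"ax":0,"ay":0,"az":0,"dx":0,"dy":0,"dz":-0.035,"fingers":0}
    - {"ax":0,"ay":0,"az":0,"dx":0,"dy":0,"dz":-0.035,"fingers":0}
    - {"ax":0,"ay":0,"az":0,"dx":0,"dy":0,"dz":-0.03,"fingers":0}

```text
clock: 4.7
tool_pos: [0.4485, -0.0869, 0.2202]
ee_rot: [0.708, 0.706, 0.001, 0.001]
contact_force: [1.6, -0.1, -2.7]
width: 0.0246
```

>>> carry_out:
  rows:
    - {"ax":0,"ay":0,"az":0,"dx":0.03,"dy":0,"dz":0,"fingers":0}
    - {"ax":0,"ay":0,"az":0,"dx":0.04,"dy":0.005,"dz":0,"fingers":0}
    - {"ax":0,"ay":0,"az":0,"dx":0.04,"dy":0.005,"dz":0,"fingers":0}
    - {"ax":0,"ay":0,"az":0,"dx":0.04,"dy":0.005,"dz":0,"fingers":0}
    - {"ax":0,"ay":0,"az":0,"dx":0.04,"dy":0.005,"dz":0,"fingers":0}

```text
clock: 5.2
tool_pos: [0.4689, 0.1047, 0.2185]
ee_rot: [0.708, 0.706, 0.001, 0.0]
contact_force: [0.8, -0.1, -1.5]
width: 0.0248
```

>>> carry_out:
  rows:
    - {"ax":0,"ay":0,"az":0,"dx":0.04,"dy":0.005,"dz":0,"fingers":0}
    - {"ax":0,"ay":0,"az":0,"dx":0.04,"dy":0.005,"dz":0,"fingers":0}
    - {"ax":0,"ay":0,"az":0,"dx":0.04,"dy":0.005,"dz":0,"fingers":0}
    - {"ax":0,"ay":0,"az":0,"dx":0.04,"dy":0.005,"dz":0,"fingers":0}
    - {"ax":0,"ay":0,"az":0,"dx":0.04,"dy":0.005,"dz":0,"fingers":0}

```text
clock: 5.7
tool_pos: [0.4943, 0.3048, 0.2185]
ee_rot: [0.708, 0.706, 0.001, 0.0]
contact_force: [0.2, -0.3, -1.3]
width: 0.0249
```

>>> carry_out:
  rows:
    - {"ax":0,"ay":0,"az":0,"dx":0.03,"dy":0,"dz":0,"fingers":0}
    - {"ax":0,"ay":0,"az":0,"dx":0.02,"dy":0,"dz":0,"fingers":0}
    - {"ax":0,"ay":0,"az":0,"dx":0.01,"dy":0,"dz":0,"fingers":0}
    - {"ax":0,"ay":0,"az":0,"dx":0,"dy":0,"dz":0,"fingers":0}
    - {"ax":0,"ay":0,"az":0,"dx":0,"dy":0,"dz":0,"fingers":0}

```text
clock: 6.2
tool_pos: [0.4944, 0.3619, 0.2173]
ee_rot: [0.708, 0.706, -0.0, 0.0]
contact_force: [-0.2, -0.2, -1.7]
width: 0.0249
```

```bash
python3 - <<'E'
from h import *
s=snap('wrist','w3.png'); t=arm.sense(); print(t['tool_pos'],t['ee_rot'],t['width'],s['origin'])
E
```

```text
[0.49451027 0.36165585 0.21734073] [ 7.08419429e-01  7.05791589e-01 -3.56772317e-04  1.36045042e-04] 0.025233125099812036 [0.49617823 0.44165117 0.36092734]
```

View pics/w3.png

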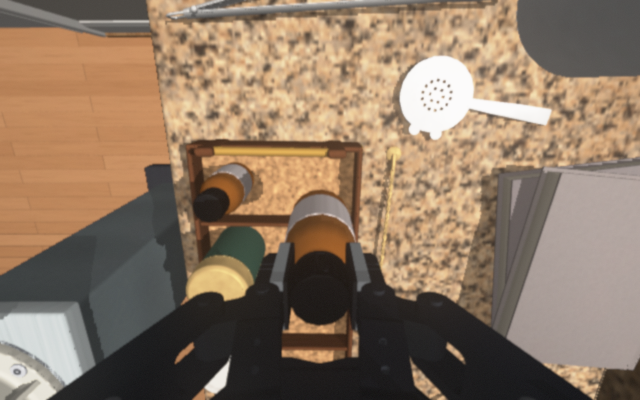

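The bottle is held upright over the caddy (cap at (318,290)). The caddy's left end bar runs from (187,147) to (361,147), the divider lies near (250,220), and the front bottle cap is at (213,202).

```bash
python3 - <<'E'
from h import *
s=np.load('pics/w3.npz')
for n,u,v,z in [('bar outer L',187,145,.066),('bar outer R',361,145,.066),('div L',210,222,.038),('div R',288,216,.038),('f bottle cap',213,202,.108),('f tin',221,281,.108),('back wall hi',357,180,.038),('back wall lo',352,310,.038),('div2R',300,340,.038),('held bottom',320,222,.15)]: print(n,ray(s,u,v,z).round(4))
E
```

```text
bar outer L [0.3741 0.396  0.066 ]
bar outer R [0.5342 0.3956 0.066 ]
div L [0.3767 0.308  0.038 ]
div R [0.4617 0.3147 0.038 ]
f bottle cap [0.407  0.3549 0.108 ]
f tin [0.4063 0.2792 0.108 ]
back wall hi [0.535  0.3548 0.038 ]
back wall lo [0.5343 0.1939 0.038 ]
div2R [0.4712 0.1499 0.038 ]
held bottom [0.4963 0.3541 0.15  ]
```

>>> carry_out:
  rows:
    - {"ax":0,"ay":0,"az":0,"dx":-0.0115,"dy":-0.002,"dz":0.01,"fingers":0}
    - {"ax":0,"ay":0,"az":0,"dx":0,"dy":0,"dz":0.035,"fingers":0}
    - {"ax":0,"ay":0,"az":0,"dx":0,"dy":0,"dz":0.035,"fingers":0}
    - {"ax":0,"ay":0,"az":0,"dx":0,"dy":0,"dz":0.03,"fingers":0}
    - {"ax":0,"ay":0,"az":0,"dx":0,"dy":0,"dz":0.015,"fingers":0}

```text
clock: 6.75
tool_pos: [0.4909, 0.3488, 0.0893]
ee_rot: [0.709, 0.706, -0.002, -0.0]
contact_force: [-0.1, 0.3, -1.7]
width: 0.0251
```

>>> carry_out:
  rows:
    - {"ax":0,"ay":0,"az":0,"dx":0,"dy":0,"dz":0.003,"fingers":0}
    - {"ax":0,"ay":0,"az":0,"dx":0,"dy":0,"dz":0.003,"fingers":0}
    - {"ax":0,"ay":0,"az":0,"dx":0,"dy":0,"dz":0.002,"fingers":0}
    - {"ax":0,"ay":0,"az":0,"dx":0,"dy":0,"dz":0.002,"fingers":0}
    - {"ax":0,"ay":0,"az":0,"dx":0,"dy":0,"dz":0,"fingers":0}

```text
clock: 7.25
tool_pos: [0.4928, 0.3518, 0.0829]
ee_rot: [0.708, 0.706, 0.001, 0.0]
contact_force: [0.4, -1.1, -1.6]
width: 0.025
```

>>> carry_out:
  rows:
    - {"ax":0,"ay":0,"az":0,"dx":0,"dy":0,"dz":0.001,"fingers":0}
    - {"ax":0,"ay":0,"az":0,"dx":0,"dy":0,"dz":0.001,"fingers":0}
    - {"ax":0,"ay":0,"az":0,"dx":0,"dy":0,"dz":0.001,"fingers":0}
    - {"ax":0,"ay":0,"az":0,"dx":0,"dy":0,"dz":0.001,"fingers":0}
    - {"ax":0,"ay":0,"az":0,"dx":0,"dy":0,"dz":0,"fingers":0}

```text
clock: 7.75
tool_pos: [0.4927, 0.3517, 0.0789]
ee_rot: [0.708, 0.706, 0.0, -0.0]
contact_force: [-0.7, -0.3, 5.7]
width: 0.025
```

>>> carry_out:
  rows:
    - {"ax":0,"ay":0,"az":0,"dx":0,"dy":0,"dz":0,"fingers":0.6}
    - {"ax":0,"ay":0,"az":0,"dx":0,"dy":0,"dz":0,"fingers":0.6}
    - {"ax":0,"ay":0,"az":0,"dx":0,"dy":0,"dz":0,"fingers":0.6}
    - {"ax":0,"ay":0,"az":0,"dx":0,"dy":0,"dz":0,"fingers":0.6}
    - {"ax":0,"ay":0,"az":0,"dx":0,"dy":0,"dz":-0.01,"fingers":0.6}

```text
clock: 8.25
tool_pos: [0.4917, 0.3509, 0.0874]
ee_rot: [0.708, 0.706, -0.001, -0.0]
contact_force: [0.1, -0.5, 0.2]
width: 0.0512
```

>>> carry_out:
  rows:
    - {"ax":0,"ay":0,"az":0,"dx":0,"dy":0,"dz":-0.03,"fingers":0.6}
    - {"ax":0,"ay":0,"az":0,"dx":0,"dy":0,"dz":-0.04,"fingers":0.6}
    - {"ax":0,"ay":0,"az":0,"dx":-0.01,"dy":0,"dz":-0.04,"fingers":0.6}
    - {"ax":0,"ay":0,"az":0,"dx":-0.04,"dy":-0.004,"dz":0,"fingers":1}
    - {"ax":0,"ay":0,"az":0,"dx":-0.04,"dy":-0.004,"dz":0,"fingers":1}

```text
clock: 8.75
tool_pos: [0.485, 0.2615, 0.2006]
ee_rot: [0.708, 0.707, 0.002, 0.001]
contact_force: [0.4, -1.2, -0.2]
width: 0.0779
```

>>> carry_out:
  rows:
    - {"ax":0,"ay":0,"az":0,"dx":-0.045,"dy":-0.004,"dz":0,"fingers":1}
    - {"ax":0,"ay":0,"az":0,"dx":-0.045,"dy":-0.004,"dz":0,"fingers":1}
    - {"ax":0,"ay":0,"az":0,"dx":-0.045,"dy":-0.004,"dz":0,"fingers":1}
    - {"ax":0,"ay":0,"az":0,"dx":-0.045,"dy":-0.004,"dz":0,"fingers":1}
    - {"ax":0,"ay":0,"az":0,"dx":-0.045,"dy":-0.004,"dz":0,"fingers":1}

```text
clock: 9.25
tool_pos: [0.4633, 0.035, 0.1991]
ee_rot: [0.708, 0.706, 0.0, 0.0]
contact_force: [0.8, 0.0, -0.4]
width: 0.0853
```

>>> carry_out:
  rows:
    - {"ax":0,"ay":0,"az":0,"dx":-0.045,"dy":-0.004,"dz":0,"fingers":1}
    - {"ax":0,"ay":0,"az":0,"dx":-0.045,"dy":-0.004,"dz":0,"fingers":1}
    - {"ax":0,"ay":0,"az":0,"dx":-0.045,"dy":-0.004,"dz":0,"fingers":1}
    - {"ax":0,"ay":0,"az":0,"dx":-0.045,"dy":0,"dz":0,"fingers":1}
    - {"ax":0,"ay":0,"az":0,"dx":-0.045,"dy":0,"dz":0,"fingers":1}

```text
clock: 9.75
tool_pos: [0.4507, -0.1903, 0.1993]
ee_rot: [0.708, 0.706, 0.0, 0.001]
contact_force: [0.8, 0.6, 0.4]
width: 0.0856
```

>>> carry_out:
  rows:
    - {"ax":0,"ay":0,"az":0,"dx":-0.03,"dy":0,"dz":0,"fingers":1}
    - {"ax":0,"ay":0,"az":0,"dx":-0.02,"dy":0,"dz":0,"fingers":1}
    - {"ax":0,"ay":0,"az":0,"dx":0,"dy":0,"dz":0,"fingers":1}
    - {"ax":0,"ay":0,"az":0,"dx":0,"dy":0,"dz":0,"fingers":1}
    - {"ax":0,"ay":0,"az":0,"dx":0,"dy":0,"dz":0,"fingers":1}

```text
clock: 10.25
tool_pos: [0.4507, -0.2374, 0.1985]
ee_rot: [0.708, 0.706, 0.0, -0.0]
contact_force: [-0.1, 0.1, 0.1]
width: 0.0854
```

```bash
python3 - <<'E'
from h import *
s=snap('wrist','w4.png'); t=arm.sense(); print(t['tool_pos'],t['ee_rot'],t['width'],s['origin'])
E
```

```text
[ 0.45073088 -0.23731939  0.19844605] [ 7.07820876e-01  7.06391951e-01  7.90895277e-05 -1.14719382e-04] 0.08531595363209221 [ 0.4522989  -0.15780983  0.34214728]
```

View pics/w4.png

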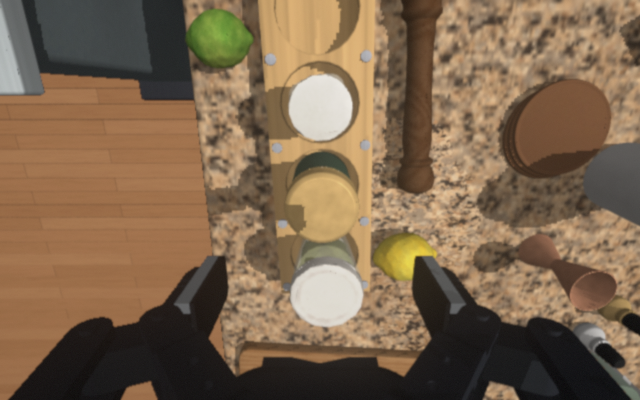

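The empty well is at (316,15), shaker cap at (320,107), tin lid at (322,205), wide jar lid at (327,294) and lemon at (404,256).

```bash
python3 - <<'E'
from h import *
s=np.load('pics/w4.npz')
for n,u,v,z in [('shaker',320,107,.108),('tin',322,205,.108),('wide',327,294,.107),('lemon edge',373,256,.025),('bolt',269,59,.035),('bolt',366,56,.035),('bolt',281,225,.035),('bolt',364,222,.035)]: print(n,ray(s,u,v,z).round(4))
E
```

```text
shaker [ 0.4526 -0.1673  0.108 ]
tin [ 0.4541 -0.2405  0.108 ]
wide [ 0.4584 -0.3215  0.107 ]
lemon edge [ 0.5112 -0.3297  0.025 ]
bolt [ 0.4077 -0.1292  0.035 ]
bolt [ 0.4934 -0.1269  0.035 ]
bolt [ 0.4121 -0.2882  0.035 ]
bolt [ 0.4981 -0.285   0.035 ]
```

>>> carry_out:
  rows:
    - {"ax":0,"ay":0,"az":0,"dx":-0.0045,"dy":0.003,"dz":0.02,"fingers":1}
    - {"ax":0,"ay":0,"az":0,"dx":0,"dy":0,"dz":0.035,"fingers":1}
    - {"ax":0,"ay":0,"az":0,"dx":0,"dy":0,"dz":0.035,"fingers":1}
    - {"ax":0,"ay":0,"az":0,"dx":0,"dy":0,"dz":0.03,"fingers":1}
    - {"ax":0,"ay":0,"az":0,"dx":0,"dy":0,"dz":0.0135,"fingers":1}

```text
clock: 10.8
tool_pos: [0.4525, -0.2412, 0.0626]
ee_rot: [0.708, 0.707, -0.0, -0.002]
contact_force: [0.0, 0.7, -0.3]
width: 0.0852
```

>>> carry_out:
  rows:
    - {"ax":0,"ay":0,"az":0,"dx":0,"dy":0,"dz":0,"fingers":0.4}
    - {"ax":0,"ay":0,"az":0,"dx":0,"dy":0,"dz":0,"fingers":0.4}
    - {"ax":0,"ay":0,"az":0,"dx":0,"dy":0,"dz":0,"fingers":0.4}
    - {"ax":0,"ay":0,"az":0,"dx":0,"dy":0,"dz":0,"fingers":0.4}
    - {"ax":0,"ay":0,"az":0,"dx":0,"dy":0,"dz":0,"fingers":0.4}
  grip_force: 40

```text
clock: 11.3
tool_pos: [0.4544, -0.2432, 0.0658]
ee_rot: [0.708, 0.706, 0.0, 0.001]
contact_force: [-0.7, 0.8, 3.4]
width: 0.0581
```

>>> carry_out:
  rows:
    - {"ax":0,"ay":0,"az":0,"dx":0,"dy":0,"dz":-0.01,"fingers":0.4}
    - {"ax":0,"ay":0,"az":0,"dx":0,"dy":0,"dz":-0.03,"fingers":0.4}
    - {"ax":0,"ay":0,"az":0,"dx":0,"dy":0,"dz":-0.035,"fingers":0.4}
    - {"ax":0,"ay":0,"az":0,"dx":0,"dy":0,"dz":-0.035,"fingers":0.4}
    - {"ax":0,"ay":0,"az":0,"dx":0,"dy":0,"dz":-0.03,"fingers":0.4}

```text
clock: 11.8
tool_pos: [0.4538, -0.243, 0.2075]
ee_rot: [0.708, 0.706, 0.0, 0.001]
contact_force: [0.7, -0.6, -2.2]
width: 0.058
```

>>> carry_out:
  rows:
    - {"ax":0,"ay":0,"az":0,"dx":0.03,"dy":0.004,"dz":0,"fingers":0.4}
    - {"ax":0,"ay":0,"az":0,"dx":0.04,"dy":0.004,"dz":0,"fingers":0.4}
    - {"ax":0,"ay":0,"az":0,"dx":0.04,"dy":0.004,"dz":0,"fingers":0.4}
    - {"ax":0,"ay":0,"az":0,"dx":0.04,"dy":0.004,"dz":0,"fingers":0.4}
    - {"ax":0,"ay":0,"az":0,"dx":0.04,"dy":0.004,"dz":0,"fingers":0.4}

```text
clock: 12.3
tool_pos: [0.4742, -0.0515, 0.2057]
ee_rot: [0.708, 0.706, 0.0, 0.0]
contact_force: [-0.1, -0.1, -1.5]
width: 0.0582
```

>>> carry_out:
  rows:
    - {"ax":0,"ay":0,"az":0,"dx":0.04,"dy":0.004,"dz":0,"fingers":0.4}
    - {"ax":0,"ay":0,"az":0,"dx":0.04,"dy":0.004,"dz":0,"fingers":0.4}
    - {"ax":0,"ay":0,"az":0,"dx":0.04,"dy":0.004,"dz":0,"fingers":0.4}
    - {"ax":0,"ay":0,"az":0,"dx":0.04,"dy":0.004,"dz":0,"fingers":0.4}
    - {"ax":0,"ay":0,"az":0,"dx":0.04,"dy":0.002,"dz":0,"fingers":0.4}

```text
clock: 12.8
tool_pos: [0.4929, 0.1487, 0.2057]
ee_rot: [0.708, 0.706, 0.0, 0.0]
contact_force: [0.6, 0.5, -2.5]
width: 0.0581
```

>>> carry_out:
  rows:
    - {"ax":0,"ay":0,"az":0,"dx":0.04,"dy":0,"dz":0,"fingers":0.4}
    - {"ax":0,"ay":0,"az":0,"dx":0.038,"dy":0,"dz":0,"fingers":0.4}
    - {"ax":0,"ay":0,"az":0,"dx":0.03,"dy":0,"dz":0,"fingers":0.4}
    - {"ax":0,"ay":0,"az":0,"dx":0.01,"dy":0,"dz":0,"fingers":0.4}
    - {"ax":0,"ay":0,"az":0,"dx":0,"dy":0,"dz":0,"fingers":0.4}

```text
clock: 13.3
tool_pos: [0.4931, 0.2658, 0.2052]
ee_rot: [0.708, 0.707, 0.0, 0.0]
contact_force: [0.3, 0.5, -0.8]
width: 0.058
```

```bash
python3 - <<'E'
from h import *
s=snap('wrist','w5.png'); t=arm.sense(); print(t['tool_pos'],t['ee_rot'],t['width'],s['origin'])
E
```

```text
[0.49300729 0.26470488 0.2050433 ] [ 7.07777618e-01  7.06435257e-01 -2.31038438e-04  1.36587088e-04] 0.05792695218561055 [0.49456    0.34551683 0.34885372]
```

View pics/w5.png

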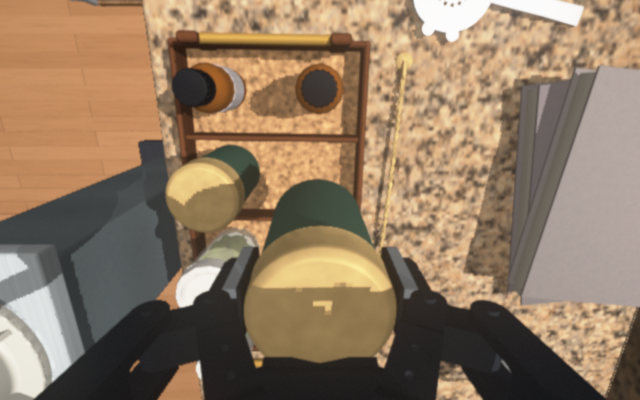

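The bottle now stands upright in the rear of the left lane, cap at (319,88). Divider 1 runs along row 137, divider 2 shows at (262,213), and the front tin is undisturbed at (205,193).

```bash
python3 - <<'E'
from h import *
s=np.load('pics/w5.npz')
for n,u,v,z in [('bottle cap',319,88,.108),('f bottle',193,88,.108),('div1 L',195,137,.038),('div1 R',355,138,.038),('div2',262,214,.038),('bar',260,40,.066),('wall hi',366,60,.038),('wall lo',358,210,.038),('front wall in',190,100,.038),('f tin',205,195,.108)]: print(n,ray(s,u,v,z).round(4))
# held tin lid edges
t=.205+.108-.0658
for u,v in [(245,305),(396,305),(320,228)]: print('lid',ray(s,u,v,t).round(4))
E
```

```text
bottle cap [0.4943 0.3487 0.108 ]
f bottle [0.4046 0.3488 0.108 ]
div1 L [0.3749 0.3051 0.038 ]
div1 R [0.5288 0.304  0.038 ]
div2 [0.4349 0.2258 0.038 ]
bar [0.447  0.3858 0.066 ]
wall hi [0.5364 0.3734 0.038 ]
wall lo [0.5344 0.2302 0.038 ]
front wall in [0.3744 0.3392 0.038 ]
f tin [0.4043 0.2688 0.108 ]
lid [0.4667 0.2699 0.2472]
lid [0.5232 0.2699 0.2472]
lid [0.4947 0.3012 0.2472]
```

>>> carry_out:
  rows:
    - {"ax":0,"ay":0,"az":0,"dx":-0.004,"dy":-0.002,"dz":0.01,"fingers":0.4}
    - {"ax":0,"ay":0,"az":0,"dx":0,"dy":0,"dz":0.035,"fingers":0.4}
    - {"ax":0,"ay":0,"az":0,"dx":0,"dy":0,"dz":0.035,"fingers":0.4}
    - {"ax":0,"ay":0,"az":0,"dx":0,"dy":0,"dz":0.035,"fingers":0.4}
    - {"ax":0,"ay":0,"az":0,"dx":0,"dy":0,"dz":0.015,"fingers":0.4}

```text
clock: 13.85
tool_pos: [0.4891, 0.2581, 0.0714]
ee_rot: [0.709, 0.705, -0.002, -0.001]
contact_force: [-0.3, 0.2, -0.6]
width: 0.0578
```

>>> carry_out:
  rows:
    - {"ax":0,"ay":0,"az":0,"dx":0,"dy":0,"dz":0.003,"fingers":0.4}
    - {"ax":0,"ay":0,"az":0,"dx":0,"dy":0,"dz":0.002,"fingers":0.4}
    - {"ax":0,"ay":0,"az":0,"dx":0,"dy":0,"dz":0.002,"fingers":0.4}
    - {"ax":0,"ay":0,"az":0,"dx":0,"dy":0,"dz":0.001,"fingers":0.4}
    - {"ax":0,"ay":0,"az":0,"dx":0,"dy":0,"dz":0,"fingers":0.4}

```text
clock: 14.35
tool_pos: [0.4917, 0.2611, 0.0675]
ee_rot: [0.708, 0.706, 0.001, 0.0]
contact_force: [-0.7, -0.4, -1.4]
width: 0.0579
```

>>> carry_out:
  rows:
    - {"ax":0,"ay":0,"az":0,"dx":0,"dy":0,"dz":0.001,"fingers":0.4}
    - {"ax":0,"ay":0,"az":0,"dx":0,"dy":0,"dz":0.001,"fingers":0.4}
    - {"ax":0,"ay":0,"az":0,"dx":0,"dy":0,"dz":0,"fingers":0.4}
    - {"ax":0,"ay":0,"az":0,"dx":0,"dy":0,"dz":0,"fingers":0.4}
    - {"ax":0,"ay":0,"az":0,"dx":0,"dy":0,"dz":0,"fingers":0.4}

```text
clock: 14.85
tool_pos: [0.4916, 0.2614, 0.0658]
ee_rot: [0.708, 0.706, 0.001, 0.0]
contact_force: [-2.8, -0.3, 8.6]
width: 0.0584
```

>>> carry_out:
  rows:
    - {"ax":0,"ay":0,"az":0,"dx":0,"dy":0,"dz":0,"fingers":0.9}
    - {"ax":0,"ay":0,"az":0,"dx":0,"dy":0,"dz":0,"fingers":0.9}
    - {"ax":0,"ay":0,"az":0,"dx":0,"dy":0,"dz":0,"fingers":0.9}
    - {"ax":0,"ay":0,"az":0,"dx":0,"dy":0,"dz":0,"fingers":0.9}
    - {"ax":0,"ay":0,"az":0,"dx":0,"dy":0,"dz":-0.01,"fingers":0.9}

```text
clock: 15.35
tool_pos: [0.4904, 0.2605, 0.074]
ee_rot: [0.708, 0.706, -0.001, -0.0]
contact_force: [-0.3, -0.0, 0.5]
width: 0.0766
```

>>> carry_out:
  rows:
    - {"ax":0,"ay":0,"az":0,"dx":0,"dy":0,"dz":-0.035,"fingers":0.9}
    - {"ax":0,"ay":0,"az":0,"dx":0,"dy":0,"dz":-0.045,"fingers":0.9}
    - {"ax":0,"ay":0,"az":0,"dx":-0.01,"dy":0,"dz":-0.045,"fingers":0.9}
    - {"ax":0,"ay":0,"az":0,"dx":-0.044,"dy":-0.004,"dz":0,"fingers":1}
    - {"ax":0,"ay":0,"az":0,"dx":-0.044,"dy":-0.004,"dz":0,"fingers":1}

```text
clock: 15.85
tool_pos: [0.4838, 0.1629, 0.2022]
ee_rot: [0.707, 0.707, 0.002, 0.001]
contact_force: [0.5, -0.7, -0.8]
width: 0.0852
```

>>> carry_out:
  rows:
    - {"ax":0,"ay":0,"az":0,"dx":-0.044,"dy":-0.004,"dz":0,"fingers":1}
    - {"ax":0,"ay":0,"az":0,"dx":-0.044,"dy":-0.004,"dz":0,"fingers":1}
    - {"ax":0,"ay":0,"az":0,"dx":-0.044,"dy":-0.004,"dz":0,"fingers":1}
    - {"ax":0,"ay":0,"az":0,"dx":-0.044,"dy":-0.004,"dz":0,"fingers":1}
    - {"ax":0,"ay":0,"az":0,"dx":-0.044,"dy":-0.004,"dz":0,"fingers":1}

```text
clock: 16.35
tool_pos: [0.462, -0.0586, 0.2006]
ee_rot: [0.708, 0.706, 0.0, 0.0]
contact_force: [1.7, 0.3, 0.5]
width: 0.0856
```

>>> carry_out:
  rows:
    - {"ax":0,"ay":0,"az":0,"dx":-0.044,"dy":-0.004,"dz":0,"fingers":1}
    - {"ax":0,"ay":0,"az":0,"dx":-0.044,"dy":-0.002,"dz":0,"fingers":1}
    - {"ax":0,"ay":0,"az":0,"dx":-0.044,"dy":0,"dz":0,"fingers":1}
    - {"ax":0,"ay":0,"az":0,"dx":-0.044,"dy":0,"dz":0,"fingers":1}
    - {"ax":0,"ay":0,"az":0,"dx":-0.044,"dy":0,"dz":0,"fingers":1}

```text
clock: 16.85
tool_pos: [0.4554, -0.2789, 0.2007]
ee_rot: [0.708, 0.706, 0.0, 0.0]
contact_force: [0.7, 0.3, -0.4]
width: 0.0852
```

>>> carry_out:
  rows:
    - {"ax":0,"ay":0,"az":0,"dx":-0.03,"dy":0,"dz":0,"fingers":1}
    - {"ax":0,"ay":0,"az":0,"dx":-0.016,"dy":0,"dz":0,"fingers":1}
    - {"ax":0,"ay":0,"az":0,"dx":0,"dy":0,"dz":0,"fingers":1}
    - {"ax":0,"ay":0,"az":0,"dx":0,"dy":0,"dz":0,"fingers":1}
    - {"ax":0,"ay":0,"az":0,"dx":0,"dy":0,"dz":0,"fingers":1}

```text
clock: 17.35
tool_pos: [0.4555, -0.3215, 0.1998]
ee_rot: [0.708, 0.706, 0.0, -0.0]
contact_force: [-0.1, 0.5, 0.2]
width: 0.0854
```

```bash
python3 - <<'E'
from h import *
s=snap('wrist','w6.png'); t=arm.sense(); print(t['tool_pos'],t['ee_rot'],t['width'],s['origin'])
E
```

```text
[ 0.45557536 -0.32157061  0.19988718] [ 7.07733897e-01  7.06479075e-01  8.52550250e-05 -2.02234112e-04] 0.08549850952186389 [ 0.45711092 -0.24194695  0.34354074]
```

View pics/w6.png

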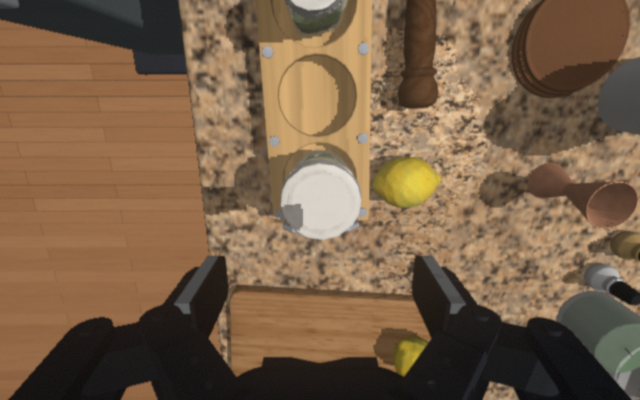

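The wide jar's white lid is at (320,201), two empty wells lie above it, and the lemon at (407,182) is clear of the finger path at lid height.

>>> carry_out:
  rows:
    - {"ax":0,"ay":0,"az":0,"dx":-0.004,"dy":0.002,"dz":0.02,"fingers":1}
    - {"ax":0,"ay":0,"az":0,"dx":0,"dy":0,"dz":0.035,"fingers":1}
    - {"ax":0,"ay":0,"az":0,"dx":0,"dy":0,"dz":0.035,"fingers":1}
    - {"ax":0,"ay":0,"az":0,"dx":0,"dy":0,"dz":0.025,"fingers":1}
    - {"ax":0,"ay":0,"az":0,"dx":0,"dy":0,"dz":0.01,"fingers":1}

```text
clock: 17.9
tool_pos: [0.4564, -0.325, 0.0726]
ee_rot: [0.708, 0.706, -0.0, -0.002]
contact_force: [-1.1, 1.0, -0.1]
width: 0.0852
```

>>> carry_out:
  rows:
    - {"ax":0,"ay":0,"az":0,"dx":0,"dy":0,"dz":0,"fingers":0.4}
    - {"ax":0,"ay":0,"az":0,"dx":0,"dy":0,"dz":0,"fingers":0.4}
    - {"ax":0,"ay":0,"az":0,"dx":0,"dy":0,"dz":0,"fingers":0.4}
    - {"ax":0,"ay":0,"az":0,"dx":0,"dy":0,"dz":0,"fingers":0.4}
    - {"ax":0,"ay":0,"az":0,"dx":0,"dy":0,"dz":0,"fingers":0.4}
  grip_force: 40

```text
clock: 18.4
tool_pos: [0.4581, -0.3273, 0.0758]
ee_rot: [0.708, 0.706, 0.0, 0.001]
contact_force: [-0.5, 0.1, 2.9]
width: 0.0623
```

>>> carry_out:
  rows:
    - {"ax":0,"ay":0,"az":0,"dx":0,"dy":0,"dz":-0.01,"fingers":0.4}
    - {"ax":0,"ay":0,"az":0,"dx":0,"dy":0,"dz":-0.03,"fingers":0.4}
    - {"ax":0,"ay":0,"az":0,"dx":0,"dy":0,"dz":-0.035,"fingers":0.4}
    - {"ax":0,"ay":0,"az":0,"dx":0,"dy":0,"dz":-0.035,"fingers":0.4}
    - {"ax":0,"ay":0,"az":0,"dx":0,"dy":0,"dz":-0.03,"fingers":0.4}

```text
clock: 18.9
tool_pos: [0.4575, -0.327, 0.2173]
ee_rot: [0.708, 0.706, 0.0, 0.001]
contact_force: [0.3, -1.1, -2.7]
width: 0.0619
```

>>> carry_out:
  rows:
    - {"ax":0,"ay":0,"az":0,"dx":0.03,"dy":0.004,"dz":0,"fingers":0.4}
    - {"ax":0,"ay":0,"az":0,"dx":0.043,"dy":0.004,"dz":0,"fingers":0.4}
    - {"ax":0,"ay":0,"az":0,"dx":0.043,"dy":0.004,"dz":0,"fingers":0.4}
    - {"ax":0,"ay":0,"az":0,"dx":0.043,"dy":0.004,"dz":0,"fingers":0.4}
    - {"ax":0,"ay":0,"az":0,"dx":0.043,"dy":0.004,"dz":0,"fingers":0.4}

```text
clock: 19.4
tool_pos: [0.4777, -0.1234, 0.2155]
ee_rot: [0.708, 0.706, 0.0, 0.0]
contact_force: [0.1, -0.4, -2.8]
width: 0.0621
```

>>> carry_out:
  rows:
    - {"ax":0,"ay":0,"az":0,"dx":0.043,"dy":0.004,"dz":0,"fingers":0.4}
    - {"ax":0,"ay":0,"az":0,"dx":0.043,"dy":0.004,"dz":0,"fingers":0.4}
    - {"ax":0,"ay":0,"az":0,"dx":0.043,"dy":0.004,"dz":0,"fingers":0.4}
    - {"ax":0,"ay":0,"az":0,"dx":0.043,"dy":0.002,"dz":0,"fingers":0.4}
    - {"ax":0,"ay":0,"az":0,"dx":0.043,"dy":0,"dz":0,"fingers":0.4}

```text
clock: 19.9
tool_pos: [0.4926, 0.0917, 0.2155]
ee_rot: [0.708, 0.706, 0.0, 0.0]
contact_force: [0.8, 0.2, -3.3]
width: 0.0623
```

>>> carry_out:
  rows:
    - {"ax":0,"ay":0,"az":0,"dx":0.043,"dy":0,"dz":0,"fingers":0.4}
    - {"ax":0,"ay":0,"az":0,"dx":0.03,"dy":0,"dz":0,"fingers":0.4}
    - {"ax":0,"ay":0,"az":0,"dx":0.0125,"dy":0,"dz":0,"fingers":0.4}
    - {"ax":0,"ay":0,"az":0,"dx":0,"dy":0,"dz":0,"fingers":0.4}
    - {"ax":0,"ay":0,"az":0,"dx":0,"dy":0,"dz":0,"fingers":0.4}

```text
clock: 20.4
tool_pos: [0.4927, 0.1748, 0.2149]
ee_rot: [0.708, 0.706, -0.0, 0.0]
contact_force: [0.1, -0.5, -3.2]
width: 0.0621
```

```bash
python3 - <<'E'
from h import *
s=snap('wrist','w7.png'); t=arm.sense(); print(t['tool_pos'],t['ee_rot'],t['width'],s['origin'])
E
```

```text
[0.49280278 0.17445228 0.2148521 ] [ 7.08297691e-01  7.05913782e-01 -3.21955018e-04  9.41983165e-05] 0.0616522328107008 [0.49442989 0.25455782 0.35849301]
```

View pics/w7.png

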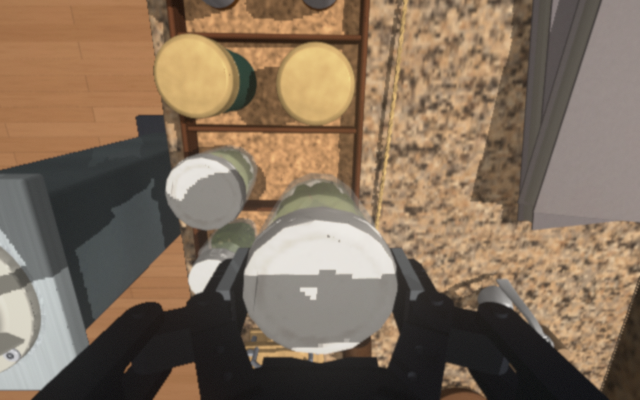

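The tin stands upright in its rear place (316,83) between the dividers at rows 38 and 128. The wide jar is held straight, with divider 3 visible at (258,206).

```bash
python3 - <<'E'
from h import *
s=np.load('pics/w7.npz')
for n,u,v,z in [('tin',316,83,.108),('f tin',197,76,.108),('div1',270,38,.038),('div2 L',200,128,.038),('div2 R',350,129,.038),('div3',258,206,.038),('wall',360,150,.038),('f wide',211,188,.107)]: print(n,ray(s,u,v,z).round(4))
t=.215+.107-.0758
for u,v in [(243,286),(396,286),(320,210),(320,355)]: print('lid',ray(s,u,v,t).round(4))
E
```

```text
tin [0.4918 0.2612 0.108 ]
f tin [0.4047 0.2662 0.108 ]
div1 [0.4496 0.3016 0.038 ]
div2 L [0.3768 0.2216 0.038 ]
div2 R [0.5243 0.2203 0.038 ]
div3 [0.4289 0.14   0.038 ]
wall [0.5349 0.1995 0.038 ]
f wide [0.4055 0.1804 0.107 ]
lid [0.4633 0.1801 0.2462]
lid [0.5252 0.1799 0.2462]
lid [0.4945 0.2128 0.2462]
lid [0.4944 0.145  0.2462]
```

>>> carry_out:
  rows:
    - {"ax":0,"ay":0,"az":0,"dx":0.001,"dy":-0.001,"dz":0.01,"fingers":0.4}
    - {"ax":0,"ay":0,"az":0,"dx":0,"dy":0,"dz":0.035,"fingers":0.4}
    - {"ax":0,"ay":0,"az":0,"dx":0,"dy":0,"dz":0.035,"fingers":0.4}
    - {"ax":0,"ay":0,"az":0,"dx":0,"dy":0,"dz":0.035,"fingers":0.4}
    - {"ax":0,"ay":0,"az":0,"dx":0,"dy":0,"dz":0.015,"fingers":0.4}

```text
clock: 20.95
tool_pos: [0.4898, 0.1747, 0.0813]
ee_rot: [0.709, 0.706, -0.002, -0.001]
contact_force: [0.4, -0.5, -3.1]
width: 0.062
```

>>> carry_out:
  rows:
    - {"ax":0,"ay":0,"az":0,"dx":0,"dy":0,"dz":0.003,"fingers":0.4}
    - {"ax":0,"ay":0,"az":0,"dx":0,"dy":0,"dz":0.002,"fingers":0.4}
    - {"ax":0,"ay":0,"az":0,"dx":0,"dy":0,"dz":0.002,"fingers":0.4}
    - {"ax":0,"ay":0,"az":0,"dx":0,"dy":0,"dz":0,"fingers":0.4}
    - {"ax":0,"ay":0,"az":0,"dx":0,"dy":0,"dz":0,"fingers":0.4}

```text
clock: 21.45
tool_pos: [0.4926, 0.1766, 0.0786]
ee_rot: [0.708, 0.706, 0.001, 0.0]
contact_force: [-0.0, 0.0, -2.5]
width: 0.0621
```

>>> carry_out:
  rows:
    - {"ax":0,"ay":0,"az":0,"dx":0,"dy":0,"dz":0.001,"fingers":0.4}
    - {"ax":0,"ay":0,"az":0,"dx":0,"dy":0,"dz":0.001,"fingers":0.4}
    - {"ax":0,"ay":0,"az":0,"dx":0,"dy":0,"dz":0.001,"fingers":0.4}
    - {"ax":0,"ay":0,"az":0,"dx":0,"dy":0,"dz":0,"fingers":0.4}
    - {"ax":0,"ay":0,"az":0,"dx":0,"dy":0,"dz":0,"fingers":0.4}

```text
clock: 21.95
tool_pos: [0.4923, 0.1768, 0.0757]
ee_rot: [0.708, 0.706, 0.0, 0.0]
contact_force: [-3.8, 0.3, 10.1]
width: 0.0617
```

>>> carry_out:
  rows:
    - {"ax":0,"ay":0,"az":0,"dx":0,"dy":0,"dz":0,"fingers":0.9}
    - {"ax":0,"ay":0,"az":0,"dx":0,"dy":0,"dz":0,"fingers":0.9}
    - {"ax":0,"ay":0,"az":0,"dx":0,"dy":0,"dz":0,"fingers":0.9}
    - {"ax":0,"ay":0,"az":0,"dx":0,"dy":0,"dz":0,"fingers":0.9}
    - {"ax":0,"ay":0,"az":0,"dx":0,"dy":0,"dz":-0.01,"fingers":0.9}

```text
clock: 22.45
tool_pos: [0.4911, 0.1762, 0.0841]
ee_rot: [0.708, 0.706, -0.001, -0.001]
contact_force: [0.7, -1.2, 0.2]
width: 0.077
```

>>> carry_out:
  rows:
    - {"ax":0,"ay":0,"az":0,"dx":0,"dy":0,"dz":-0.03,"fingers":0.9}
    - {"ax":0,"ay":0,"az":0,"dx":0,"dy":0,"dz":-0.042,"fingers":0.9}
    - {"ax":0,"ay":0,"az":0,"dx":-0.01,"dy":0,"dz":-0.043,"fingers":0.9}
    - {"ax":0,"ay":0,"az":0,"dx":-0.044,"dy":-0.005,"dz":0,"fingers":0.9}
    - {"ax":0,"ay":0,"az":0,"dx":-0.044,"dy":-0.007,"dz":0,"fingers":0.9}

```text
clock: 22.95
tool_pos: [0.4808, 0.0782, 0.2022]
ee_rot: [0.707, 0.707, 0.002, 0.001]
contact_force: [0.0, -0.7, -0.3]
width: 0.0766
```

>>> carry_out:
  rows:
    - {"ax":0,"ay":0,"az":0,"dx":-0.044,"dy":-0.007,"dz":0,"fingers":0.9}
    - {"ax":0,"ay":0,"az":0,"dx":-0.044,"dy":-0.007,"dz":0,"fingers":0.9}
    - {"ax":0,"ay":0,"az":0,"dx":-0.044,"dy":-0.007,"dz":0,"fingers":0.9}
    - {"ax":0,"ay":0,"az":0,"dx":-0.044,"dy":-0.007,"dz":0,"fingers":0.9}
    - {"ax":0,"ay":0,"az":0,"dx":-0.044,"dy":0,"dz":0,"fingers":0.9}

```text
clock: 23.45
tool_pos: [0.45, -0.143, 0.2006]
ee_rot: [0.708, 0.706, 0.0, 0.0]
contact_force: [1.1, 0.6, 1.3]
width: 0.0771
```

>>> carry_out:
  rows:
    - {"ax":0,"ay":0,"az":0,"dx":-0.02,"dy":0,"dz":0,"fingers":0.9}
    - {"ax":0,"ay":0,"az":0,"dx":-0.006,"dy":0,"dz":0,"fingers":0.9}
    - {"ax":0,"ay":0,"az":0,"dx":0,"dy":0,"dz":0,"fingers":0.9}
    - {"ax":0,"ay":0,"az":0,"dx":0,"dy":0,"dz":0,"fingers":0.9}
    - {"ax":0,"ay":0,"az":0,"dx":0,"dy":0,"dz":0,"fingers":0.9}

```text
clock: 23.95
tool_pos: [0.451, -0.1662, 0.1998]
ee_rot: [0.708, 0.707, 0.0, -0.0]
contact_force: [-0.6, 0.3, 0.2]
width: 0.0766
```

```bash
python3 - <<'E'
from h import *
s=snap('wrist','w8.png'); t=arm.sense(); print(t['tool_pos'],t['width'],s['origin'])
g=s['img'].astype(int); m=((g.min(2)>150)&(g.max(2)-g.min(2)<30)).astype('uint8'); m[:,:270]=0;m[:,380:]=0;m[270:]=0
n,l,st,c=cv2.connectedComponentsWithStats(m)
for i in range(1,n):
    if st[i,4]>300: print(st[i],ray(s,*(st[i,:2]+(st[i,2:4]-1)/2),.108).round(4), (st[i,2:4]*(s['origin'][2]-.1075)/s['camera_matrix'][0,0]*1000).round(1))
E
```

```text
[ 0.45100011 -0.16627739  0.19981933] 0.07692318144483798 [ 0.45257804 -0.08660905  0.34351412]
[280  37  80   7 361] [ 0.4526 -0.053   0.108 ] [58.9  5.2]
[ 292  171   57   58 2391] [ 0.4529 -0.1653  0.108 ] [42.  42.7]
```

>>> carry_out:
  rows:
    - {"ax":0,"ay":0,"az":0,"dx":-0.002,"dy":0.0015,"dz":0.02,"fingers":0.9}
    - {"ax":0,"ay":0,"az":0,"dx":0,"dy":0,"dz":0.035,"fingers":0.9}
    - {"ax":0,"ay":0,"az":0,"dx":0,"dy":0,"dz":0.035,"fingers":0.9}
    - {"ax":0,"ay":0,"az":0,"dx":0,"dy":0,"dz":0.025,"fingers":0.9}
    - {"ax":0,"ay":0,"az":0,"dx":0,"dy":0,"dz":0.01,"fingers":0.9}

```text
clock: 24.5
tool_pos: [0.4512, -0.1681, 0.0727]
ee_rot: [0.708, 0.706, -0.001, -0.002]
contact_force: [-0.6, -0.2, 0.0]
width: 0.0767
```

>>> carry_out:
  rows:
    - {"ax":0,"ay":0,"az":0,"dx":0,"dy":0,"dz":0,"fingers":0.3}
    - {"ax":0,"ay":0,"az":0,"dx":0,"dy":0,"dz":0,"fingers":0.3}
    - {"ax":0,"ay":0,"az":0,"dx":0,"dy":0,"dz":0,"fingers":0.3}
    - {"ax":0,"ay":0,"az":0,"dx":0,"dy":0,"dz":0,"fingers":0.3}
    - {"ax":0,"ay":0,"az":0,"dx":0,"dy":0,"dz":0,"fingers":0.3}
  grip_force: 40

```text
clock: 25.0
tool_pos: [0.4533, -0.1697, 0.0759]
ee_rot: [0.708, 0.706, 0.0, 0.001]
contact_force: [-1.6, 0.6, 7.8]
width: 0.0456
```

>>> carry_out:
  rows:
    - {"ax":0,"ay":0,"az":0,"dx":0,"dy":0,"dz":-0.01,"fingers":0.3}
    - {"ax":0,"ay":0,"az":0,"dx":0,"dy":0,"dz":-0.03,"fingers":0.3}
    - {"ax":0,"ay":0,"az":0,"dx":0,"dy":0,"dz":-0.035,"fingers":0.3}
    - {"ax":0,"ay":0,"az":0,"dx":0,"dy":0,"dz":-0.035,"fingers":0.3}
    - {"ax":0,"ay":0,"az":0,"dx":0,"dy":0,"dz":-0.03,"fingers":0.3}

```text
clock: 25.5
tool_pos: [0.4525, -0.1694, 0.2174]
ee_rot: [0.708, 0.706, 0.0, 0.001]
contact_force: [0.6, 0.4, -1.6]
width: 0.0457
```

>>> carry_out:
  rows:
    - {"ax":0,"ay":0,"az":0,"dx":0.03,"dy":0.008,"dz":0,"fingers":0.3}
    - {"ax":0,"ay":0,"az":0,"dx":0.042,"dy":0.008,"dz":0,"fingers":0.3}
    - {"ax":0,"ay":0,"az":0,"dx":0.042,"dy":0.008,"dz":0,"fingers":0.3}
    - {"ax":0,"ay":0,"az":0,"dx":0.042,"dy":0.008,"dz":0,"fingers":0.3}
    - {"ax":0,"ay":0,"az":0,"dx":0.042,"dy":0.007,"dz":0,"fingers":0.3}

```text
clock: 26.0
tool_pos: [0.4922, 0.0301, 0.2158]
ee_rot: [0.708, 0.706, 0.0, 0.0]
contact_force: [0.1, -0.5, -0.9]
width: 0.0457
```

>>> carry_out:
  rows:
    - {"ax":0,"ay":0,"az":0,"dx":0.042,"dy":0,"dz":0,"fingers":0.3}
    - {"ax":0,"ay":0,"az":0,"dx":0.0225,"dy":0,"dz":0,"fingers":0.3}
    - {"ax":0,"ay":0,"az":0,"dx":0,"dy":0,"dz":0,"fingers":0.3}
    - {"ax":0,"ay":0,"az":0,"dx":0,"dy":0,"dz":0,"fingers":0.3}
    - {"ax":0,"ay":0,"az":0,"dx":0,"dy":0,"dz":0,"fingers":0.3}

```text
clock: 26.5
tool_pos: [0.4922, 0.0922, 0.2151]
ee_rot: [0.708, 0.706, -0.0, 0.0]
contact_force: [-0.0, -0.8, -2.2]
width: 0.0454
```

```bash
python3 - <<'E'
from h import *
s=snap('wrist','w9.png'); t=arm.sense(); print(t['tool_pos'],t['ee_rot'],t['width'],s['origin'])
E
```

```text
[0.49220337 0.09201441 0.21501362] [ 7.08545659e-01  7.05664959e-01 -3.24548919e-05  1.16923746e-04] 0.04520118164966567 [0.49384384 0.17187354 0.35869345]
```

View pics/w9.png

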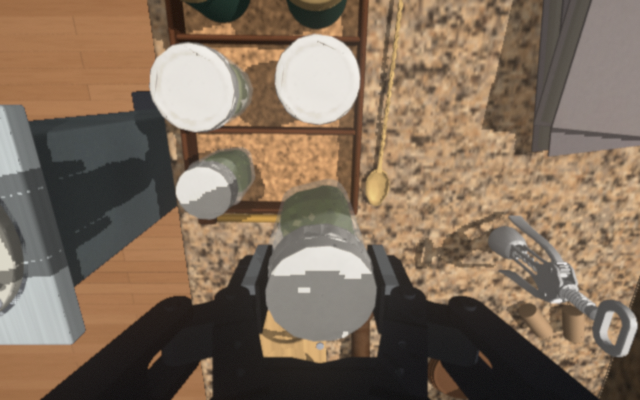

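The wide jar stands upright at (318,79), within its lane between rows 40 and 130. The last lane, below row 130, has the front shaker at (207,193), and the held shaker lines up with the lane.

>>> carry_out:
  rows:
    - {"ax":0,"ay":0,"az":0,"dx":0.001,"dy":0,"dz":0.01,"fingers":0.3}
    - {"ax":0,"ay":0,"az":0,"dx":0,"dy":0,"dz":0.035,"fingers":0.3}
    - {"ax":0,"ay":0,"az":0,"dx":0,"dy":0,"dz":0.035,"fingers":0.3}
    - {"ax":0,"ay":0,"az":0,"dx":0,"dy":0,"dz":0.035,"fingers":0.3}
    - {"ax":0,"ay":0,"az":0,"dx":0,"dy":0,"dz":0.015,"fingers":0.3}

```text
clock: 27.05
tool_pos: [0.4901, 0.0929, 0.0814]
ee_rot: [0.709, 0.706, -0.002, -0.001]
contact_force: [-1.2, -0.0, -1.3]
width: 0.0456
```

>>> carry_out:
  rows:
    - {"ax":0,"ay":0,"az":0,"dx":0,"dy":0,"dz":0.003,"fingers":0.3}
    - {"ax":0,"ay":0,"az":0,"dx":0,"dy":0,"dz":0.002,"fingers":0.3}
    - {"ax":0,"ay":0,"az":0,"dx":0,"dy":0,"dz":0.002,"fingers":0.3}
    - {"ax":0,"ay":0,"az":0,"dx":0,"dy":0,"dz":0,"fingers":0.3}
    - {"ax":0,"ay":0,"az":0,"dx":0,"dy":0,"dz":0,"fingers":0.3}

```text
clock: 27.55
tool_pos: [0.4928, 0.0941, 0.0786]
ee_rot: [0.708, 0.706, 0.001, 0.0]
contact_force: [-0.1, -0.5, -0.4]
width: 0.0456
```

>>> carry_out:
  rows:
    - {"ax":0,"ay":0,"az":0,"dx":0,"dy":0,"dz":0.001,"fingers":0.3}
    - {"ax":0,"ay":0,"az":0,"dx":0,"dy":0,"dz":0.001,"fingers":0.3}
    - {"ax":0,"ay":0,"az":0,"dx":0,"dy":0,"dz":0,"fingers":0.3}
    - {"ax":0,"ay":0,"az":0,"dx":0,"dy":0,"dz":0,"fingers":0.3}
    - {"ax":0,"ay":0,"az":0,"dx":0,"dy":0,"dz":0,"fingers":0.3}

```text
clock: 28.05
tool_pos: [0.4925, 0.0941, 0.076]
ee_rot: [0.708, 0.706, 0.0, 0.0]
contact_force: [-0.9, -0.1, 5.1]
width: 0.0451
```

>>> carry_out:
  rows:
    - {"ax":0,"ay":0,"az":0,"dx":0,"dy":0,"dz":0,"fingers":0.8}
    - {"ax":0,"ay":0,"az":0,"dx":0,"dy":0,"dz":0,"fingers":0.8}
    - {"ax":0,"ay":0,"az":0,"dx":0,"dy":0,"dz":0,"fingers":0.8}
    - {"ax":0,"ay":0,"az":0,"dx":0,"dy":0,"dz":0,"fingers":0.8}
    - {"ax":0,"ay":0,"az":0,"dx":0,"dy":0,"dz":-0.01,"fingers":0.8}

```text
clock: 28.55
tool_pos: [0.4913, 0.0938, 0.0851]
ee_rot: [0.708, 0.706, -0.001, -0.001]
contact_force: [-0.7, -0.6, 0.2]
width: 0.0686
```

>>> carry_out:
  rows:
    - {"ax":0,"ay":0,"az":0,"dx":0,"dy":0,"dz":-0.03,"fingers":0.8}
    - {"ax":0,"ay":0,"az":0,"dx":0,"dy":0,"dz":-0.04,"fingers":0.8}
    - {"ax":0,"ay":0,"az":0,"dx":0,"dy":0,"dz":-0.04,"fingers":0.8}
    - {"ax":0,"ay":0,"az":0,"dx":-0.03,"dy":0,"dz":-0.03,"fingers":0.8}
    - {"ax":0,"ay":0,"az":0,"dx":-0.04,"dy":-0.01,"dz":-0.02,"fingers":0.8}

```text
clock: 29.05
tool_pos: [0.4837, 0.0243, 0.2493]
ee_rot: [0.707, 0.707, 0.002, 0.002]
contact_force: [1.2, -0.6, -1.0]
width: 0.0683
```

>>> carry_out:
  rows:
    - {"ax":0,"ay":0,"az":0,"dx":-0.04,"dy":-0.02,"dz":0,"fingers":0.8}
    - {"ax":0,"ay":0,"az":0,"dx":-0.04,"dy":-0.02,"dz":0,"fingers":0.8}
    - {"ax":0,"ay":0,"az":0,"dx":-0.04,"dy":-0.02,"dz":0,"fingers":0.8}
    - {"ax":0,"ay":0,"az":0,"dx":-0.03,"dy":0,"dz":0,"fingers":0.8}
    - {"ax":0,"ay":0,"az":0,"dx":-0.01,"dy":0,"dz":0,"fingers":0.8}

```text
clock: 29.55
tool_pos: [0.4211, -0.138, 0.2467]
ee_rot: [0.709, 0.705, 0.0, 0.001]
contact_force: [0.1, 0.9, 0.6]
width: 0.0685
```

```bash
python3 - <<'E'
from h import *
s=snap('top','top2.png'); s2=snap('scene','scene2.png'); t=arm.sense(); print(t['tool_pos'],t['contact_force'])
a=cv2.resize(s['img'][150:225,140:380],None,fx=3.3333,fy=3.3333,interpolation=cv2.INTER_CUBIC)
b=cv2.resize(s2['img'][120:220,190:420],None,fx=3.4,fy=3.4,interpolation=cv2.INTER_CUBIC)[:340,:800]
c=np.zeros((a.shape[0]+b.shape[0],800,3),'uint8'); c[:a.shape[0],:a.shape[1]]=a[:,:800]; c[a.shape[0]:,:b.shape[1]]=b
cv2.imwrite('pics/final.png',c[:,:,::-1])
E
```

```text
[ 0.42170411 -0.13662847  0.2463116 ] [0.07192787 0.96264256 0.22346543]
```

View pics/final.png

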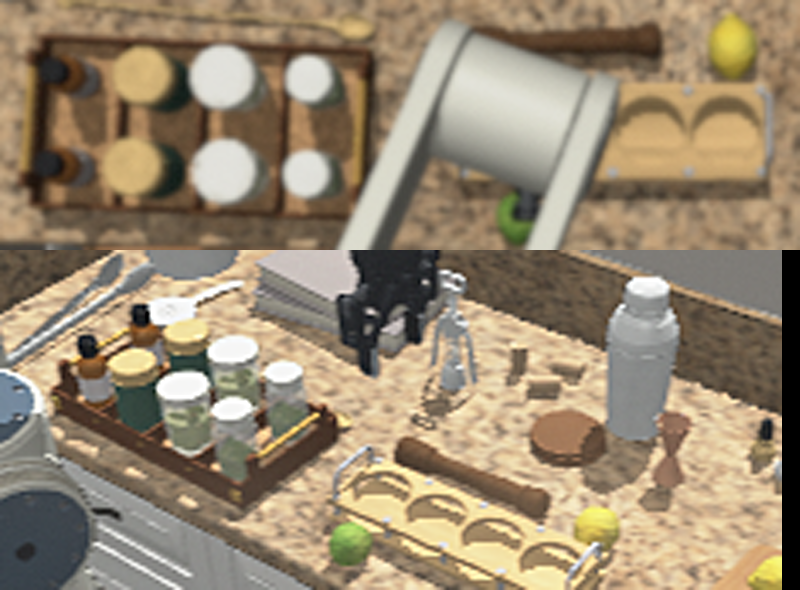

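The final pictures show all four spares upright behind their own kind (top-view row around y=75 px), the front row unchanged (around y=170 px), the carrier empty and the gripper clear. I'm handing in.

```bash
python3 -c "
from workcell import order
print(order.job_done())"
```

```text
the job is handed in; nothing more can be done
None
```

All four refills are in the dark caddy, each standing upright on its lane floor directly behind the one of its own kind. I moved them in the order bottle, tin, wide jar, shaker jar and handed in at about 30 s on the robot's clock.

- **Placing:** Each was lowered in 1 mm steps until it touched the floor, and the wrist force at touchdown read 5 to 10 N. The fingers opened only after that.
- **Final pictures:** The top and scene views show the front row as it was, the carrier empty, and the gripper clear of everything. The turquoise jar was not moved.
- **Disagreement:** The top and wrist cameras differed by about 4–5 mm. I placed by the wrist view and by positions relative to the caddy's dividers, which left every item within its lane.
- **Not checked:** The shaker jar's place was checked only in the final pictures, not measured from close by. Nothing was re-measured in the second after hand-in.

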